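# Set the hold-down screw of a carving stand

### The arm

A 7-joint arm with a two-finger parallel gripper is mounted at the origin on the work surface. World frame = base frame: x ahead of the robot, y to its left, z up, the work surface at z = 0. Lengths are in m, angles in rad, forces in N, time in s.
With the tool pointing down it reaches from about 0.425 to 0.875 m from the base axis. Payload 4.7 kg.
Tool frame: the origin (TCP) lies at the very end of the fingers, on their centre line; the grasp point (between the pads) lies 19 mm behind it (grip_point_offset is the distance from the TCP to the grasp point, in m); x points along the fingers, z is the direction in which the jaws open and shut, and the axes are right-handed (so a half turn about x gives the same grasp; the last joint's range is limited). The gripper opens to 87 mm and grips with 3 to 60 N. Pads are 19 mm wide; open, the fingers measure 117 mm over their backs; the gripper's body (75 mm by 190 mm) begins 51 mm behind the grasp point.
Start: joints at [0.014, 0.321, -0.07, 1.45, 0.023, 1.371, -0.057], TCP at [0.65, -0, 0.199] pointing down, gripper open.
Joint ranges: [-2.86, 2.86], [-0.3, 2.09], [-1.38, 1.24], [0.06, 2.45], [-1.56, 4.7], [0.09, 2.05], [-2.69, 2.69]. Speed limits (rad/s): [2.57, 2.57, 3.14, 3.14, 3.14, 3.14, 3.14].

### API

Orientations are given as a rotation vector (axis times angle).
In Python, from bench import get_state, get_image, calibration, close_job, grip_point_offset gives the robot as it stands.
- The arm moves only by the tool play_rows, never from a script. Its argument "targets" is a list of rows, each an object with "claw": the closure, from 0 (fully open) to 1 (shut); "linear": the shift along the tool's x, y, z as a fraction of full scale, a list of three; "rotation": the turn, a rotation vector about the tool's x, y, z as a fraction of full scale, a list of three. In form: [{"claw": claw, "linear": [x, y, z], "rotation": [wx, wy, wz]}, ...]. A call has 1 to 10 rows; each row shifts and turns the pose as measured when the row begins, along the tool's axes as they then stand; what a row does not reach is not made up. Full scale, the value 1, is 2.5 cm for a shift and 90 degrees for a turn. A row lasts 1/12 s, in which the tool goes at most 41.7 mm and 7.16 degrees, less where a joint would pass 70% of its speed; a pose out of reach is approached as far as the arm can. A call with a number of a shift or a turn outside -1 to 1 is refused whole. A call with a gripper value outside its range is refused whole. The fingers move at their own pace and stop on an object; "newtons" is the grip in N (left out, the last holds). Time passes only in rows, so rows that do not move let the fingers close. It gives the time, the measured TCP pose, the force and the opening at its end, in the units of the state.
- get_state(): the state, without advancing time (a new reading comes with each control period).
- get_image(name): name is "scene" or "side" or "wrist"; returns the picture (420x560x3 uint8, blue, green, red); there is no depth.
- calibration(name): a dict with "fx", "fy", "cx", "cy" (pixels), "rvec" (rotation vector, rad) and "tvec" (3), from world to camera coordinates, as OpenCV has them; the wrist camera has in their place "hand_eye" (4x4, takes a point from camera to tool coordinates, whose origin is the TCP and whose axes are the tool frame's). Camera axes: x right, y down, z forward; pixel columns grow to the right and rows downward; lengths in m; the calibration is good to about 2 mm. A picture is of the moment at which its call begins: read the wrist's pose just before it. calibration takes no time and is no camera call.
- close_job(): hands the job in, once; it reports no verdict.
The state is a dict: "time": time; "joint_positions": joint angles; "qd": joint speeds; "joint_torque": joint torques, N m; "position": TCP position; "tool_rot": TCP orientation; "ft_force": force on the tool from outside, world axes, zero at the start; "torque": the same for the moment, N m; "grip_width": opening from 0.0 (shut) to 1.0 (fully open).
Only numpy, scipy, OpenCV 4.12 (cv2) and the standard library are available. Lean on these libraries where they do the work, as an engineer would, in place of code of your own. Each camera call takes 0.05 s, during which the arm holds its last target. There are 200 camera calls.

### The job

Crank the handwheel on the sloping carving stand clockwise (as seen looking down onto the wheel) until the clamp bar is hard down on the carved panel and you feel the wheel stop, then back it off a quarter turn so the panel can be shifted by hand, and let go. Leave the mallet, the gouge and the wood block where they lie.

Things in the scene. Friction and masses are not known exactly. Their poses are not given: they have to be found in the camera images.
- stand: Wooden carving stand fixed to the bench, base 270 x 300 mm, plywood board sloping up at 30 degrees to the rear; a carved panel lies on it and a dark steel yoke (crossbeam 44 x 275 mm on two posts) stands over it, its top 26 mm under the wheel's middle plane. Origin: underside of the base, about under the handwheel; x level, from the low front to the high rear (roughly away from the robot), z up.
- handwheel (a joint): Handwheel angle, rad, zero arbitrary; grows as it is cranked clockwise (seen looking down onto the wheel). Starts 1.3 to 2.4 turns short of the clockwise stop, whose reading is not given: a hard stop, felt when the bar is on the panel. The other hard stop is at least 3 rad back from any start. Turning takes 2 to 3 N at the crank handle; the wheel stays where it is left.
- wheel_centre (a point): Centre of the dark steel three-spoke handwheel, in the middle plane of its rim (136 mm over all, bar 16 mm thick); the hub, 34 mm across, and its nut rise 22 mm above that plane. z: the wheel's axis, out of its face, tilted 30 degrees from vertical to the stand's front (to the robot); x: to the crank handle, turning with the wheel. The wheel does not move along its axis.
- crank_grip (a point): Point to grip, on the axis of the crank handle: 60 mm from the wheel's axis, 45 mm out from the wheel's middle plane, 25 mm below the handle's free end. The handle is turned wood, 26 mm diameter, 60 mm long, parallel to the wheel's axis, 10 to 70 mm out from that plane. It spins freely on its pin, so the tool can keep one orientation while the wheel turns.
- clamp_bar: Steel clamp bar, 268 x 38 x 20 mm, spanning the carved panel under the yoke and riding on its posts; the screw lowers it 8 mm per clockwise turn until it is hard down on the panel. Origin: centre of its underside; z along the wheel's axis.
- mallet: Bystander: turned wooden carver's mallet lying on the bench, head 88 mm diameter and 110 mm long, 235 mm over all. Origin: on the bench at the head's end; x along the handle.
- gouge: Bystander: carving gouge lying on the bench, dark wood handle 120 mm long and a steel blade 100 mm long. Origin: on the bench under its middle; x towards the blade's tip.
- wood_block: Bystander: plain wood block 75 x 130 x 45 mm with a screw head in its top, lying on the bench. Origin: centre of its underside.

How it is judged:
By the outcome, as a careful person would: the job done as asked, in the order asked, and still so for the second after the job is handed in, with the robot touching nothing.
It also fails if it takes over 64 s, if anything falls off the work surface, if the arm or the gripper's body presses on something with over 40 N, if the wrist force passes 120 N, or if a joint passes its speed limit or range.

## Working session

There is one attempt and no reset: what is moved stays moved. The work goes in short steps, Python scripts to look and compute and a tool call to move; the robot and the scene stay as the last step left them, time stands still between calls to the robot, and variables do not carry over. Pictures are saved under pics/ and viewed, about 8 in all and at most 12, crops included, and the job is handed in when it is done.

Besides the shell and the picture viewer there is one more tool, called after "Request:" as a command line: name --argument value ..., lists and objects as JSON in quotes. play_rows: Moves the arm, as the interface text tells. Shift numbers are shares of 2.5 cm and turn numbers shares of 90 degrees, none past 1 either way. Its arguments: {"type":"object","properties":{"targets":{"type":"array"},"newtons":{"type":"number"}},"required":["targets"]}

```bash
mkdir -p pics; ls; python3 - <<'E'
from bench import *
import cv2
s=get_state(); print(s)
for n in ("scene","side","wrist"):
    cv2.imwrite(f"pics/{n}0.png",get_image(n)); print(n,calibration(n))
print(grip_point_offset)
E
```

```text
pics
{'time': 0.0, 'joint_positions': array([ 0.01408487,  0.32186854, -0.07007686,  1.45167631,  0.02264233,
        1.37079028, -0.05688871]), 'qd': array([-1.05385893e-03, -4.36138429e-04,  9.41141127e-04,  3.60783908e-05,
        2.02487059e-04, -1.27908040e-03, -3.09617656e-04]), 'joint_torque': array([-2.58547143e-04, -4.91284704e+01, -4.03903294e-01, -3.12526345e+01,
       -6.40594075e-02,  4.37659642e-02,  1.61017233e-04]), 'position': array([ 6.49401257e-01, -6.36659561e-05,  1.98131280e-01]), 'tool_rot': array([-1.56711762e-04,  1.57274694e+00, -6.55715293e-05]), 'ft_force': array([ 1.05825711,  0.90008362, -0.69847258]), 'torque': array([-0.05868114,  0.01983409, -0.03310977]), 'grip_width': 0.9969139629865685}
scene {'fx': 414.896571571021, 'fy': 414.896571571021, 'cx': 279.82745993381343, 'cy': 212.17793176535477, 'rvec': array([ 1.48692092,  1.92469475, -0.92152398]), 'tvec': array([ 0.11685537, -0.21660023,  1.68180404])}
side {'fx': 443.30890878861794, 'fy': 443.30890878861794, 'cx': 280.60360378124324, 'cy': 203.1126326372331, 'rvec': array([ 0.42900365, -2.75486639,  1.19995307]), 'tvec': array([0.56361435, 0.21888665, 1.21492547])}
wrist {'fx': 315.67824608512973, 'fy': 315.67824608512973, 'cx': 279.5936858337951, 'cy': 205.72821395886135, 'hand_eye': array([[-4.82632151e-04, -2.73322038e-01,  9.61922466e-01,
        -1.85723274e-01],
       [ 9.60604897e-04, -9.61922261e-01, -2.73321498e-01,
         7.44843181e-02],
       [ 9.99999422e-01,  7.92113689e-04,  7.26809098e-04,
         4.33783318e-04],
       [ 0.00000000e+00,  0.00000000e+00,  0.00000000e+00,
         1.00000000e+00]])}
0.0187
```

View pics/scene0.png

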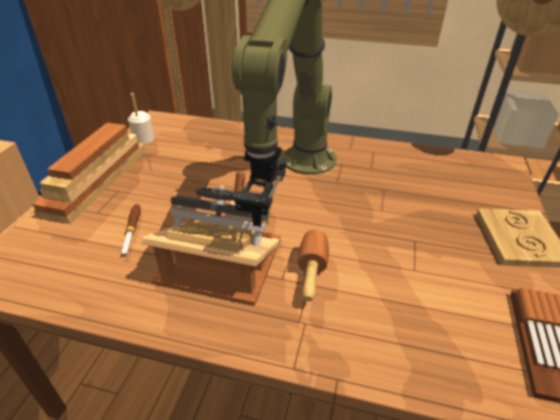

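View pics/side0.png

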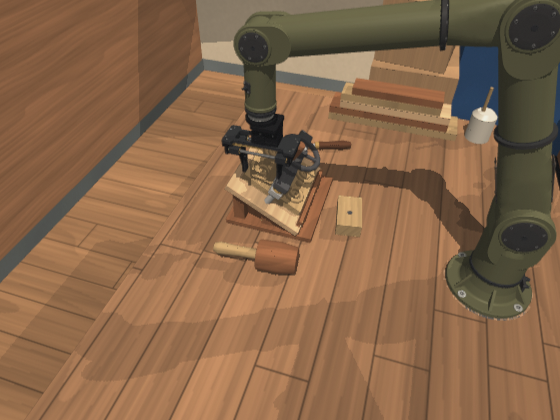

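Scene view from the rear: the stand is at about (215,240), with the yoke under the gripper. Side view: the wheel is at about (300,155), partly behind the gripper, the block at (349,213) and the mallet at (265,255). Next is the wrist view.

View pics/wrist0.png

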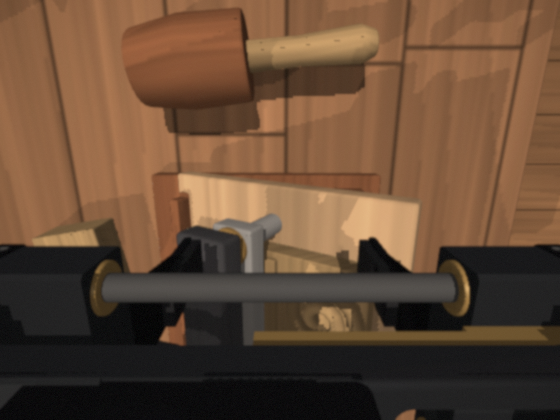

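```bash
python3 - <<'E'
import cv2
a=cv2.imread("pics/side0.png")[90:260,190:380]; cv2.imwrite("pics/side0c.png",cv2.resize(a,None,fx=4,fy=3.5,interpolation=cv2.INTER_CUBIC)[:600])
E
```

```text
(no output)
```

View pics/side0c.png

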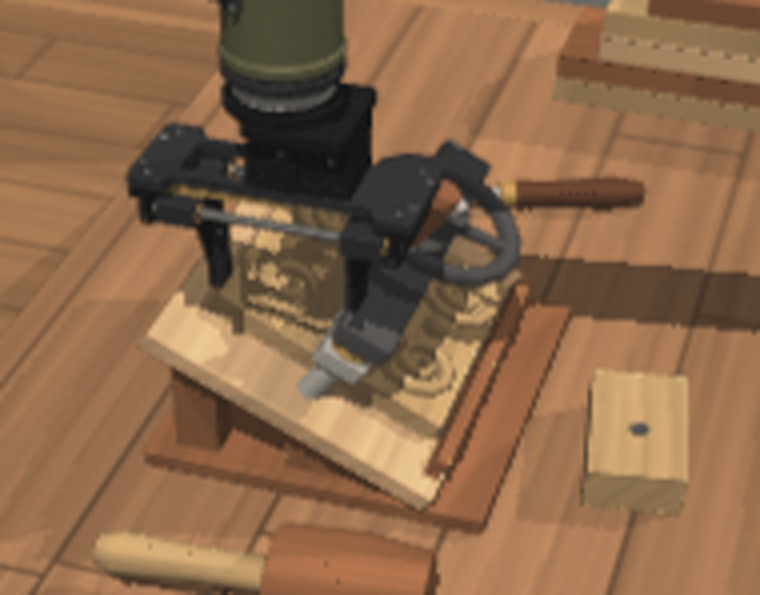

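The wrist view looks to the robot's right, with mallet, stand and a dark wheel part near the fingers. In the side crop the hub is around (460,210), which is full-image (305,150). The gripper hides the handle, so I'll raise it and look again.

Request:
play_rows --targets '[{"claw": 0, "linear": [-1, 0, 0], "rotation": [0, 0, 0]}, {"claw": 0, "linear": [-1, 0, 0], "rotation": [0, 0, 0]}, {"claw": 0, "linear": [-1, 0.6, -0.5], "rotation": [0, 0, 0]}, {"claw": 0, "linear": [-1, 0.8, -0.8], "rotation": [0, 0, 0]}, {"claw": 0, "linear": [-1, 0.8, -0.8], "rotation": [0, 0, 0]}, {"claw": 0, "linear": [-1, 0.8, -0.8], "rotation": [0, 0, 0]}, {"claw": 0, "linear": [-1, 0.8, -0.8], "rotation": [0, 0, 0]}, {"claw": 0, "linear": [0, 0, 0], "rotation": [0, 0, 0]}]'

```text
time: 0.82
position: [0.552, 0.0966, 0.3741]
tool_rot: [0.003, 1.587, -0.005]
ft_force: [0.6, 1.1, 0.7]
grip_width: 0.998
```

```bash
python3 - <<'E'
from bench import *
import cv2,numpy as np
s=get_state(); print(s['time'],s['position'],s['tool_rot'],s['joint_positions'])
w=get_image('wrist');sd=get_image('side'); sc=get_image('scene')
cv2.imwrite("pics/wrist1.png",w);cv2.imwrite("pics/side1.png",sd);cv2.imwrite("pics/scene1.png",sc)
a=cv2.resize(sd[100:250,220:370],(600,600),interpolation=cv2.INTER_CUBIC)
cv2.imwrite("pics/side1c.png",a)
b=cv2.resize(sc[160:310,130:280],(600,600),interpolation=cv2.INTER_CUBIC)
cv2.imwrite("pics/scene1c.png",b)
E
```

```text
0.8167 [0.55198769 0.09655273 0.37408167] [ 0.00333441  1.58721127 -0.00468385] [-0.09891286  0.12408974 -0.13579283  1.34533444  0.01384262  1.68945289
 -0.2373752 ]
```

View pics/side1c.png

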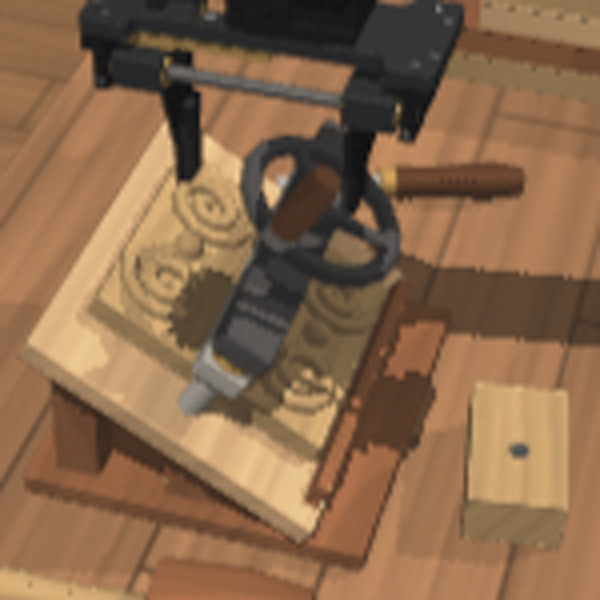

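View pics/scene1c.png

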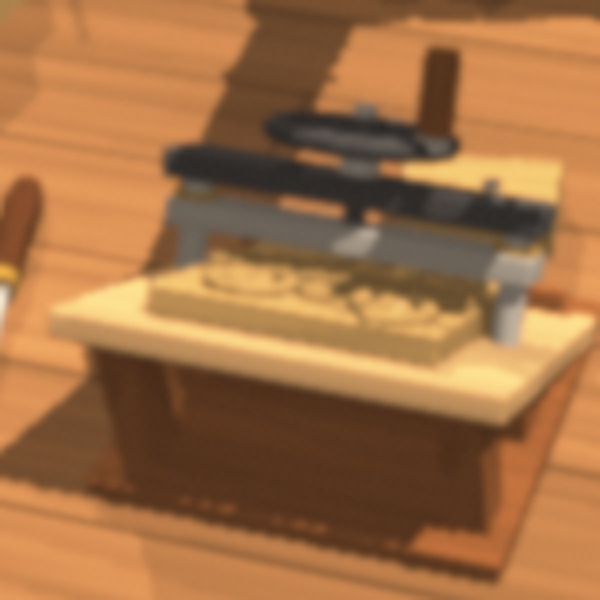

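Both views now show wheel and handle clearly. In the side crop the rim spans x 243–400 and y 135–287, with the handle from (320,178) down to (290,232). In the scene crop the rim spans x 264–460 and y 108–158, with the handle from (441,52) to (435,135). I'll fit a pose model to these.

```bash
cat > h.py <<'E'
import numpy as np,cv2
from bench import *
from scipy.spatial.transform import Rotation as R
from scipy.optimize import least_squares
def proj(n,P):
    c=calibration(n);K=np.array([[c['fx'],0,c['cx']],[0,c['fy'],c['cy']],[0,0,1]])
    return cv2.projectPoints(np.asarray(P,float).reshape(-1,1,3),c['rvec'],c['tvec'],K,None)[0].reshape(-1,2)
def frame(yaw):  # stand x,y; wheel axis z tilted toward -x
    return R.from_euler('z',yaw)*R.from_euler('y',-np.pi/6)
def wheel(c,yaw,pts): return np.asarray(c)+frame(yaw).apply(pts)
t=np.linspace(0,2*np.pi,120)
rim=np.array([60*np.cos(q)*0+0 for q in t])
def rimpts(r=.068): 
    # torus silhouette approx: circle of 60 mm + 8 mm tube handled in image extents
    return np.c_[r*np.cos(t),r*np.sin(t),0*t]
def handle(phi,h): return np.array([[.06*np.cos(phi),.06*np.sin(phi),x] for x in h])
E
cat > fit.py <<'E'
from h import *
off={'side':(220,100),'scene':(130,160)}
def full(n,p): return (np.array(p,float)+.5)/4-.5+off[n]
hand={'side':[(320,178),(290,232)],'scene':[(441,52),(435,135)]}
ext={'side':(243,400,135,287),'scene':(264,460,108,158)}
def res(p):
    c,yaw,phi=p[:3],p[3],p[4]; r=[]
    for n in off:
        q=proj(n,wheel(c,yaw,rimpts(.06)))
        # tube radius in px
        f=np.linalg.norm(proj(n,[c,c+np.array([0,0,.0001])]),axis=1)
        cal=calibration(n);d=(cv2.Rodrigues(cal['rvec'])[0]@c+cal['tvec'])[2];k=.008*cal['fx']/d
        e=ext[n];lo=full(n,(e[0],e[2]));hi=full(n,(e[1],e[3]))
        r+=list(q.min(0)-k-lo)+list(q.max(0)+k-hi)
        r+=list((proj(n,wheel(c,yaw,handle(phi,[.07,.012])))-[full(n,x) for x in hand[n]]).ravel())
    b=proj('scene',wheel(c,yaw,[[0,.1375,-.026],[0,-.1375,-.026]]))
    r+=list((b-[full('scene',(172,152)),full('scene',(548,208))]).ravel())
    return np.array(r)
best=min((least_squares(res,[.6,0,.2,0,f],loss='soft_l1') for f in np.arange(0,6.3,.8)),key=lambda s:s.cost)
p=best.x;print(p.round(4),best.cost);print(res(p).round(1))
print('hub axis',frame(p[3]).apply([0,0,1]),'grip',wheel(p[:3],p[3],handle(p[4],[.045])),'phi',np.degrees(p[4]))
E
python3 fit.py
```

```text
Traceback (most recent call last):
  File "fit.py", line 19, in <module>
    best=min((least_squares(res,[.6,0,.2,0,f],loss='soft_l1') for f in np.arange(0,6.3,.8)),key=lambda s:s.cost)
  File "fit.py", line 19, in <genexpr>
    best=min((least_squares(res,[.6,0,.2,0,f],loss='soft_l1') for f in np.arange(0,6.3,.8)),key=lambda s:s.cost)
              ~~~~~~~~~~~~~^^^^^^^^^^^^^^^^^^^^^^^^^^^^^^^^^^
  File "fit.py", line 9, in res
    q=proj(n,wheel(c,yaw,rimpts(.06)))
  File "h.py", line 6, in proj
    c=calibration(n);K=np.array([[c['fx'],0,c['cx']],[0,c['fy'],c['cy']],[0,0,1]])
ValueError: time passes only in moves, steps and waits
```

```bash
python3 - <<'E'
s=open('h.py').read()
s=s.replace("def proj","CAL={n:calibration(n) for n in ('side','scene','wrist')}\ndef proj").replace("c=calibration(n);","c=CAL[n];").replace("rim=np.array([60*np.cos(q)*0+0 for q in t])\n","").replace("    # torus silhouette approx: circle of 60 mm + 8 mm tube handled in image extents\n","")
open('h.py','w').write(s)
f=open('fit.py').read().replace("calibration(n)","CAL[n]").replace("        f=np.linalg.norm(proj(n,[c,c+np.array([0,0,.0001])]),axis=1)\n","")
open('fit.py','w').write(f)
E
python3 fit.py 2>&1 | tail -8
```

```text
[ 0.5804 -0.1394  0.1995  0.4385  7.1826] 216.38719668158444
[ -1.6   4.8  -0.6   0.6   4.6  -2.5   1.   -0.5   0.4   3.4   0.9   3.2
  -3.8  -3.1  -0.   -2.2  98.3   2.4 -95.4  -0.8]
hub axis [-0.45269515 -0.21229013  0.8660254 ] grip [[ 0.56933846 -0.09273656  0.25715872]] phi 411.5324432995986
```

```bash
sed -i 's/\[\[0,.1375,-.026\],\[0,-.1375,-.026\]\]/[[0,-.1375,-.026],[0,.1375,-.026]]/' fit.py; python3 fit.py 2>&1 | tail -8; python3 - <<'E'
from h import *
print(proj('side',[[.65,0,0],[.65,.2,0],[.65,-.2,0]]),proj('scene',[[.65,0,0],[.65,.2,0],[.65,-.2,0]]))
E
```

```text
[ 0.5796 -0.1424  0.2056  0.012   1.2292] 6.3286570577624275
[-1.2  0.3  0.1  0.7  2.2  0.5 -1.2 -0.2 -0.8  0.8 -0.1  1.6  0.1 -1.
 -0.7 -0.1  0.3 -1.7  0.3 -0.9]
hub axis [-0.4999637  -0.00602481  0.8660254 ] grip [[ 0.57385048 -0.08593391  0.25463971]] phi 70.42830930506734
[[261.94308683 229.33524426]
 [237.96024836 279.89596453]
 [281.41544506 188.28353727]] [[263.84293892 273.42186902]
 [333.09823929 286.99044789]
 [198.93421392 260.70487623]]
```

The fit is consistent: centre (0.580, -0.142, 0.206), stand yaw about 0, handle at about 70°. Next I'll tilt the tool 30° to lie along the wheel's axis, then move over the handle.

Request:
play_rows --targets '[{"claw": 0, "linear": [0, -1, 0], "rotation": [0, -0.079, 0]}, {"claw": 0, "linear": [0, -1, 0], "rotation": [0, -0.079, 0]}, {"claw": 0, "linear": [0, -1, 0], "rotation": [0, -0.079, 0]}, {"claw": 0, "linear": [0, -1, 0], "rotation": [0, -0.079, 0]}, {"claw": 0.3, "linear": [0, -1, 0], "rotation": [0, -0.02, 0]}, {"claw": 0.3, "linear": [0, -1, 0], "rotation": [0, 0, 0]}, {"claw": 0.3, "linear": [0, 0, 0], "rotation": [0, 0, 0]}]'

```text
time: 1.55
position: [0.5501, -0.0773, 0.3324]
tool_rot: [0.005, 1.095, -0.029]
ft_force: [0.1, -0.9, 0.0]
grip_width: 0.852
```

```bash
cat > st.py <<'E'
from h import *
import json,os
P=json.load(open('w.json')) if os.path.exists('w.json') else dict(c=[.5796,-.1424,.2056],yaw=.012)
def status():
    s=get_state();r=R.from_rotvec(s['tool_rot']);F=frame(P['yaw'])
    D=F*R.from_matrix(np.array([[0,0,-1],[0,1,0],[1,0,0]]).T.T) # tool axes x=-wz,y=wy,z=wx
    # columns: tool x,y,z in wheel frame
    D=F*R.from_matrix(np.array([[0,0,1],[0,1,0],[-1,0,0]]))
    g=s['position']+.0187*r.apply([1,0,0]) *-1
    l=F.inv().apply(g-P['c'])
    print('t',round(s['time'],2),'grasp pt in wheel frame mm',(l*1e3).round(1),'phi',np.degrees(np.arctan2(l[1],l[0])).round(1),'r',(np.hypot(l[0],l[1])*1e3).round(1))
    print('rot err tool units',((r.inv()*D).as_rotvec()/(np.pi/2)).round(4),'F wheel',F.inv().apply(s['ft_force']).round(1),'grip',round(s['grip_width'],3),'q',s['joint_positions'].round(2))
    return s,r,F,D,l
E
python3 - <<'E'
from st import *
s,r,F,D,l=status()
tgt=np.array([.06*np.cos(1.229),.06*np.sin(1.229),.045+.08])
print('shift tool units',(r.inv().apply(F.apply(tgt-l))/.025).round(3))
E
```

```text
t 1.55 grasp pt in wheel frame mm [ 39.4  66.  142.8] phi 59.1 r 76.9
rot err tool units [-0.0184 -0.0303  0.0172] F wheel [ 0.1 -0.9 -0. ] grip 0.852 q [ 0.1  -0.3   0.01  1.9  -0.03  1.06  0.1 ]
shift tool units [ 0.759 -0.38  -0.727]
```

The second joint is at its limit (-0.3) with the full 30° tilt. Instead I'll put the jaws across (world y) and tilt the tool only 15°. The pads still lie flat on the handle that way.

```bash
python3 - <<'E'
s=open('st.py').read().split('\n')
s=[x for x in s if not x.strip().startswith(('# columns','D=F*R.from'))]
i=[k for k,x in enumerate(s) if 'g=s[' in x][0]
s.insert(i,"    D=R.from_euler('z',P['yaw'])*R.from_matrix(np.array([[S,-C,0],[0,0,1],[-C,-S,0]]))")
s.insert(3,"S,C=np.sin(np.radians(15)),np.cos(np.radians(15)) # tool tilted 15 deg forward, jaws along y")
open('st.py','w').write('\n'.join(s))
E
python3 - <<'E'
from st import *
s,r,F,D,l=status()
e=(r.inv()*D).as_rotvec(); print('deg',np.degrees(e), 'per row (14 rows)',(e/14/(np.pi/2)).round(4))
E
```

```text
t 1.55 grasp pt in wheel frame mm [ 39.4  66.  142.8] phi 59.1 r 76.9
rot err tool units [-1.0163  0.0959  0.1191] F wheel [ 0.1 -0.9 -0. ] grip 0.852 q [ 0.1  -0.3   0.01  1.9  -0.03  1.06  0.1 ]
deg [-91.46287458   8.63354185  10.72343883] per row (14 rows) [-0.0726  0.0069  0.0085]
```

Request:
play_rows --targets '[{"claw": 0.3, "linear": [0, 0, 0], "rotation": [-0.0726, 0.0069, 0.0085]}, {"claw": 0.3, "linear": [0, 0, 0], "rotation": [-0.0726, 0.0069, 0.0085]}, {"claw": 0.3, "linear": [0, 0, 0], "rotation": [-0.0726, 0.0069, 0.0085]}, {"claw": 0.3, "linear": [0, 0, 0], "rotation": [-0.0726, 0.0069, 0.0085]}, {"claw": 0.3, "linear": [0, 0, 0], "rotation": [-0.0726, 0.0069, 0.0085]}, {"claw": 0.3, "linear": [0, 0, 0], "rotation": [-0.0726, 0.0069, 0.0085]}, {"claw": 0.3, "linear": [0, 0, 0], "rotation": [-0.0726, 0.0069, 0.0085]}, {"claw": 0.3, "linear": [0, 0, 0], "rotation": [-0.0726, 0.0069, 0.0085]}, {"claw": 0.3, "linear": [0, 0, 0], "rotation": [-0.0726, 0.0069, 0.0085]}, {"claw": 0.3, "linear": [0, 0, 0], "rotation": [-0.0726, 0.0069, 0.0085]}]'

```text
time: 2.38
position: [0.5392, -0.1025, 0.3039]
tool_rot: [-0.957, 1.134, 0.749]
ft_force: [0.2, -0.0, -0.3]
grip_width: 0.698
```

Request:
play_rows --targets '[{"claw": 0.3, "linear": [0, 0, 0], "rotation": [-0.0726, 0.0069, 0.0085]}, {"claw": 0.3, "linear": [0, 0, 0], "rotation": [-0.0726, 0.0069, 0.0085]}, {"claw": 0.3, "linear": [0, 0, 0], "rotation": [-0.0726, 0.0069, 0.0085]}, {"claw": 0.3, "linear": [0, 0, 0], "rotation": [-0.0726, 0.0069, 0.0085]}, {"claw": 0.3, "linear": [0, 0, 0], "rotation": [0, 0, 0]}]'

```text
time: 2.8
position: [0.5355, -0.1123, 0.2906]
tool_rot: [-1.336, 1.067, 1.085]
ft_force: [0.4, 0.9, 0.1]
grip_width: 0.703
```

```bash
python3 - <<'E'
from st import *
s,r,F,D,l=status()
H=np.array([.06*np.cos(1.229),.06*np.sin(1.229),.045])
tw=P['c']+F.apply(H)-D.apply([.08,0,0])   # pregrasp: grasp point 80 mm back along tool
g=s['position']-.0187*r.apply([1,0,0])
print('shift tool units',(r.inv().apply(tw-g)/.025).round(3))
E
```

```text
t 2.8 grasp pt in wheel frame mm [ 10.8  31.1 113.1] phi 70.9 r 32.9
rot err tool units [ 0.0179 -0.0126 -0.0469] F wheel [ 0.4  0.9 -0.1] grip 0.703 q [-0.09 -0.09  0.24  1.74  0.01  1.3   1.76]
shift tool units [-0.761 -1.042  0.975]
```

Request:
play_rows --targets '[{"claw": 0.3, "linear": [-0.9, 0, 0], "rotation": [0.009, -0.006, -0.023]}, {"claw": 0.3, "linear": [-0.1, -0.5, 0.5], "rotation": [0.009, -0.006, -0.023]}, {"claw": 0.3, "linear": [-0.1, -0.5, 0.5], "rotation": [0, 0, 0]}, {"claw": 0.3, "linear": [-0.05, 0, 0], "rotation": [0, 0, 0]}]'

```text
time: 3.13
position: [0.5517, -0.0922, 0.3166]
tool_rot: [-1.306, 1.028, 1.015]
ft_force: [-0.0, 0.8, 0.0]
grip_width: 0.704
```

```bash
cat > go.py <<'E'
from st import *
import sys
phi=np.radians(float(sys.argv[1])); back=float(sys.argv[2])
s,r,F,D,l=status()
H=np.array([.06*np.cos(phi),.06*np.sin(phi),.045])
tw=P['c']+F.apply(H)-D.apply([back,0,0]); g=s['position']-.0187*r.apply([1,0,0])
print('shift tool units',(r.inv().apply(tw-g)/.025).round(3))
E
python3 go.py 70.4 .08; python3 - <<'E'
from st import *
s,r,F,D,l=status()
im=get_image('wrist')
he=CAL['wrist']['hand_eye'];c=CAL['wrist']
def pw(X):
    q=(r.inv().apply(np.atleast_2d(X)-s['position'])-he[:3,3])@he[:3,:3]
    return np.c_[c['fx']*q[:,0]/q[:,2]+c['cx'],c['fy']*q[:,1]/q[:,2]+c['cy']]
for x in pw(wheel(P['c'],P['yaw'],handle(1.229,[.01,.045,.07]))): cv2.circle(im,tuple(x.round().astype(int)),3,(0,255,0),-1);print(x)
for x in pw(wheel(P['c'],P['yaw'],rimpts(.06))): cv2.circle(im,tuple(x.round().astype(int)),1,(255,0,0),-1)
cv2.imwrite('pics/wrist2.png',im)
E
```

```text
t 3.13 grasp pt in wheel frame mm [ 36.9  50.6 127.8] phi 53.9 r 62.6
rot err tool units [-0.0155 -0.0017 -0.0077] F wheel [-0.   0.8  0. ] grip 0.704 q [-0.09 -0.12  0.22  1.72 -0.01  1.29  1.68]
shift tool units [ 0.169 -0.206  0.242]
t 3.13 grasp pt in wheel frame mm [ 36.9  50.6 127.8] phi 53.9 r 62.6
rot err tool units [-0.0155 -0.0017 -0.0077] F wheel [-0.   0.8  0. ] grip 0.704 q [-0.09 -0.12  0.22  1.72 -0.01  1.29  1.68]
[286.79572214 214.73782805]
[287.39164277 216.08296716]
[287.924352   217.28542263]
```

View pics/wrist2.png

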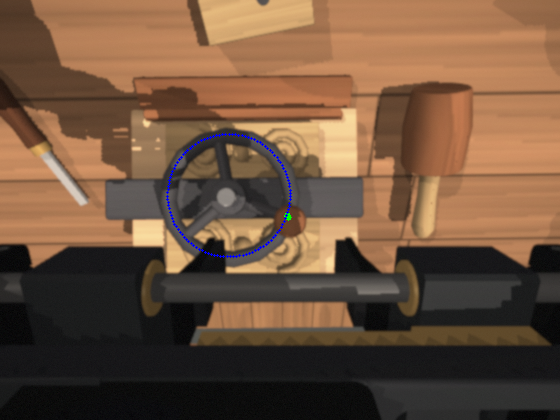

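The wrist view agrees with the model: the rim circle overlays within 2 px. The handle is at (291,220) where the model put it at (288,216), so about 3 mm off. I'll line up with that correction, narrow the jaws and advance.

Request:
play_rows --targets '[{"claw": 0.5, "linear": [0.1, -0.3, 0.34], "rotation": [-0.015, 0, -0.007]}, {"claw": 0.5, "linear": [0, 0, 0], "rotation": [0, 0, 0]}, {"claw": 0.5, "linear": [0, 0, 0], "rotation": [0, 0, 0]}]'

```text
time: 3.43
position: [0.5568, -0.089, 0.312]
tool_rot: [-1.324, 1.021, 1.021]
ft_force: [0.4, -0.7, 0.3]
grip_width: 0.556
```

```bash
python3 go.py 70.4 0
```

```text
t 3.43 grasp pt in wheel frame mm [ 39.   53.8 121.2] phi 54.1 r 66.5
rot err tool units [-0.0045 -0.004  -0.0049] F wheel [ 0.4 -0.7  0.1] grip 0.556 q [-0.1  -0.11  0.21  1.72 -0.    1.27  1.69]
shift tool units [ 3.139 -0.083  0.128]
```

Request:
play_rows --targets '[{"claw": 0.5, "linear": [0.5, -0.12, 0.2], "rotation": [-0.004, -0.003, -0.004]}, {"claw": 0.5, "linear": [0.5, -0.1, 0.1], "rotation": [0, 0, 0]}, {"claw": 0.5, "linear": [0, 0, 0], "rotation": [0, 0, 0]}]'

```text
time: 3.68
position: [0.5681, -0.0828, 0.2873]
tool_rot: [-1.327, 1.012, 1.021]
ft_force: [-0.4, 0.5, -0.1]
grip_width: 0.502
```

```bash
python3 go.py 70.4 0
```

```text
t 3.68 grasp pt in wheel frame mm [36.4 59.8 94.1] phi 58.7 r 70.0
rot err tool units [-0.0023 -0.0015 -0.0015] F wheel [-0.3  0.5  0.1] grip 0.502 q [-0.1  -0.09  0.21  1.75 -0.01  1.22  1.69]
shift tool units [ 2.068  0.115 -0.126]
```

Request:
play_rows --targets '[{"claw": 0.5, "linear": [0.5, 0, 0], "rotation": [0, 0, 0]}, {"claw": 0.5, "linear": [0.5, 0, 0], "rotation": [0, 0, 0]}, {"claw": 0.5, "linear": [0.5, 0, 0], "rotation": [0, 0, 0]}, {"claw": 0.5, "linear": [0.4, 0, 0], "rotation": [0, 0, 0]}, {"claw": 0.5, "linear": [0, 0, 0], "rotation": [0, 0, 0]}]'

```text
time: 4.1
position: [0.58, -0.0842, 0.2376]
tool_rot: [-1.325, 1.016, 1.022]
ft_force: [-0.1, -0.1, 0.0]
grip_width: 0.5
```

```bash
python3 go.py 70.4 0
```

```text
t 4.1 grasp pt in wheel frame mm [21.9 58.3 45.2] phi 69.4 r 62.3
rot err tool units [-0.0036 -0.0022 -0.0033] F wheel [-0.1 -0.1  0.1] grip 0.5 q [-0.1  -0.04  0.21  1.81 -0.02  1.12  1.7 ]
shift tool units [ 0.025  0.065 -0.071]
```

Request:
play_rows --newtons 30 --targets '[{"claw": 1, "linear": [0, 0, 0], "rotation": [0, 0, 0]}, {"claw": 1, "linear": [0, 0, 0], "rotation": [0, 0, 0]}, {"claw": 1, "linear": [0, 0, 0], "rotation": [0, 0, 0]}, {"claw": 1, "linear": [0, 0, 0], "rotation": [0, 0, 0]}, {"claw": 1, "linear": [0, 0, 0], "rotation": [0, 0, 0]}]'

```text
time: 4.52
position: [0.58, -0.0845, 0.2381]
tool_rot: [-1.325, 1.016, 1.021]
ft_force: [1.9, 0.0, -5.4]
grip_width: 0.287
```

```bash
cat > rows.py <<'E'
# rows to turn the wheel: python3 rows.py step_deg n  (step negative = clockwise)
from st import *
import sys
st,n=float(sys.argv[1]),int(sys.argv[2])
s,r,F,D,l=status()
ph=np.arctan2(l[1],l[0])
e=(r.inv()*D).as_rotvec()/(np.pi/2); print('rot',e.round(3))
H=lambda a:np.array([.06*np.cos(a),.06*np.sin(a),.045]); prev=l
for i in range(n):
    a=ph+np.radians(st)*(i+1); T=H(a)
    if i==0: T=H(a)
    print(r.inv().apply(F.apply(T-prev)/.025).round(2).tolist(),end=' ')
    prev=T
E
python3 rows.py -10 10
```

```text
t 4.52 grasp pt in wheel frame mm [22.1 58.  45.6] phi 69.1 r 62.1
rot err tool units [-0.0039 -0.0023 -0.0033] F wheel [-1.1 -0.  -5.6] grip 0.287 q [-0.1  -0.04  0.21  1.81 -0.02  1.12  1.7 ]
rot [-0.004 -0.002 -0.003]
[-0.07, -0.34, -0.26] [-0.09, -0.33, -0.24] [-0.08, -0.28, -0.3] [-0.06, -0.23, -0.35] [-0.04, -0.17, -0.38] [-0.03, -0.1, -0.41] [-0.01, -0.03, -0.42] [0.01, 0.04, -0.42] [0.03, 0.11, -0.4] [0.05, 0.17, -0.38]
```

Request:
play_rows --targets '[{"claw": 1, "linear": [-0.1, -0.38, -0.18], "rotation": [-0.004, -0.002, -0.003]}, {"claw": 1, "linear": [-0.09, -0.33, -0.24], "rotation": [0, 0, 0]}, {"claw": 1, "linear": [-0.08, -0.28, -0.3], "rotation": [0, 0, 0]}, {"claw": 1, "linear": [-0.06, -0.23, -0.35], "rotation": [0, 0, 0]}, {"claw": 1, "linear": [-0.04, -0.17, -0.38], "rotation": [0, 0, 0]}, {"claw": 1, "linear": [-0.03, -0.1, -0.41], "rotation": [0, 0, 0]}]'

```text
time: 5.02
position: [0.6131, -0.1288, 0.2572]
tool_rot: [-1.327, 1.008, 1.037]
ft_force: [-3.3, 2.3, -1.2]
grip_width: 0.283
```

```bash
python3 rows.py -10 10
```

```text
t 5.02 grasp pt in wheel frame mm [60.  13.1 45.9] phi 12.3 r 61.4
rot err tool units [ 0.0038  0.0034 -0.0061] F wheel [-3.4  2.3  0.6] grip 0.283 q [-0.06  0.05  0.27  1.68 -0.08  1.17  1.82]
rot [ 0.004  0.003 -0.006]
[0.03, -0.01, -0.43] [0.0, 0.02, -0.42] [0.02, 0.09, -0.41] [0.04, 0.16, -0.39] [0.06, 0.22, -0.35] [0.07, 0.28, -0.31] [0.09, 0.32, -0.25] [0.1, 0.36, -0.19] [0.11, 0.39, -0.12] [0.11, 0.4, -0.05]
```

Request:
play_rows --targets '[{"claw": 1, "linear": [0.01, -0.03, -0.43], "rotation": [0.004, 0.003, -0.006]}, {"claw": 1, "linear": [0.0, 0.02, -0.42], "rotation": [0, 0, 0]}, {"claw": 1, "linear": [0.02, 0.09, -0.41], "rotation": [0, 0, 0]}, {"claw": 1, "linear": [0.04, 0.16, -0.39], "rotation": [0, 0, 0]}, {"claw": 1, "linear": [0.06, 0.22, -0.35], "rotation": [0, 0, 0]}, {"claw": 1, "linear": [0.07, 0.28, -0.31], "rotation": [0, 0, 0]}, {"claw": 1, "linear": [0.09, 0.32, -0.25], "rotation": [0, 0, 0]}, {"claw": 1, "linear": [0.1, 0.36, -0.19], "rotation": [0, 0, 0]}, {"claw": 1, "linear": [0.11, 0.39, -0.12], "rotation": [0, 0, 0]}, {"claw": 1, "linear": [0.11, 0.4, -0.05], "rotation": [0, 0, 0]}]'

```text
time: 5.85
position: [0.563, -0.2004, 0.2284]
tool_rot: [-1.312, 0.996, 1.036]
ft_force: [2.5, 6.0, 0.4]
grip_width: 0.287
```

```bash
python3 rows.py -10 10
```

```text
t 5.85 grasp pt in wheel frame mm [  1.4 -58.2  46.4] phi -88.6 r 58.2
rot err tool units [-0.0018  0.0133 -0.0024] F wheel [ 2.4  6.  -0.9] grip 0.287 q [ 0.04  0.    0.34  1.78 -0.13  1.13  2.  ]
rot [-0.002  0.013 -0.002]
[0.16, 0.39, -0.05] [0.11, 0.39, 0.1] [0.1, 0.37, 0.16] [0.1, 0.34, 0.23] [0.09, 0.29, 0.29] [0.07, 0.24, 0.33] [0.06, 0.18, 0.37] [0.04, 0.11, 0.4] [0.02, 0.05, 0.42] [0.0, -0.02, 0.42]
```

Request:
play_rows --targets '[{"claw": 1, "linear": [0.13, 0.4, 0.02], "rotation": [-0.002, 0.013, -0.002]}, {"claw": 1, "linear": [0.11, 0.39, 0.1], "rotation": [0, 0, 0]}, {"claw": 1, "linear": [0.1, 0.37, 0.16], "rotation": [0, 0, 0]}, {"claw": 1, "linear": [0.1, 0.34, 0.23], "rotation": [0, 0, 0]}, {"claw": 1, "linear": [0.09, 0.29, 0.29], "rotation": [0, 0, 0]}, {"claw": 1, "linear": [0.07, 0.24, 0.33], "rotation": [0, 0, 0]}, {"claw": 1, "linear": [0.06, 0.18, 0.37], "rotation": [0, 0, 0]}, {"claw": 1, "linear": [0.04, 0.11, 0.4], "rotation": [0, 0, 0]}, {"claw": 1, "linear": [0.02, 0.05, 0.42], "rotation": [0, 0, 0]}, {"claw": 1, "linear": [0.0, -0.02, 0.42], "rotation": [0, 0, 0]}]'

```text
time: 6.68
position: [0.5113, -0.1486, 0.1982]
tool_rot: [-1.336, 1.015, 0.988]
ft_force: [-4.1, -1.3, -0.4]
grip_width: 0.289
```

```bash
echo '{"c":[0.5801,-0.1406,0.2060],"yaw":0.012}'>w.json; python3 rows.py -10 10
```

```text
t 6.68 grasp pt in wheel frame mm [-59.   -6.8  45.9] phi -173.5 r 59.4
rot err tool units [-0.0102 -0.0129  0.0113] F wheel [-3.8 -1.3  1.7] grip 0.289 q [-0.   -0.16  0.25  2.   -0.01  1.03  1.82]
rot [-0.01  -0.013  0.011]
[0.03, 0.03, 0.42] [-0.02, -0.05, 0.41] [-0.04, -0.12, 0.4] [-0.06, -0.19, 0.37] [-0.07, -0.25, 0.33] [-0.08, -0.3, 0.28] [-0.09, -0.34, 0.22] [-0.1, -0.38, 0.16] [-0.1, -0.4, 0.09] [-0.1, -0.41, 0.02]
```

Request:
play_rows --targets '[{"claw": 1, "linear": [0.0, 0.02, 0.42], "rotation": [-0.01, -0.013, 0.011]}, {"claw": 1, "linear": [-0.02, -0.05, 0.41], "rotation": [0, 0, 0]}, {"claw": 1, "linear": [-0.04, -0.12, 0.4], "rotation": [0, 0, 0]}, {"claw": 1, "linear": [-0.06, -0.19, 0.37], "rotation": [0, 0, 0]}, {"claw": 1, "linear": [-0.07, -0.25, 0.33], "rotation": [0, 0, 0]}, {"claw": 1, "linear": [-0.08, -0.3, 0.28], "rotation": [0, 0, 0]}, {"claw": 1, "linear": [-0.09, -0.34, 0.22], "rotation": [0, 0, 0]}, {"claw": 1, "linear": [-0.1, -0.38, 0.16], "rotation": [0, 0, 0]}, {"claw": 1, "linear": [-0.1, -0.4, 0.09], "rotation": [0, 0, 0]}, {"claw": 1, "linear": [-0.1, -0.41, 0.02], "rotation": [0, 0, 0]}]'

```text
time: 7.52
position: [0.5644, -0.0808, 0.2289]
tool_rot: [-1.33, 1.02, 1.021]
ft_force: [-3.8, -5.7, -0.8]
grip_width: 0.289
```

```bash
python3 rows.py -10 10
```

```text
t 7.52 grasp pt in wheel frame mm [ 3.4 60.2 45.4] phi 86.7 r 60.3
rot err tool units [-0.002  -0.0054 -0.0039] F wheel [-3.7 -5.7  1.3] grip 0.289 q [-0.06 -0.07  0.17  1.85 -0.01  1.1   1.69]
rot [-0.002 -0.005 -0.004]
[-0.09, -0.4, -0.07] [-0.1, -0.38, -0.13] [-0.1, -0.36, -0.2] [-0.08, -0.32, -0.26] [-0.07, -0.27, -0.31] [-0.06, -0.21, -0.36] [-0.04, -0.15, -0.39] [-0.02, -0.08, -0.41] [0.0, -0.01, -0.42] [0.02, 0.06, -0.41]
```

Request:
play_rows --targets '[{"claw": 1, "linear": [-0.09, -0.4, -0.06], "rotation": [-0.002, -0.005, -0.004]}, {"claw": 1, "linear": [-0.1, -0.38, -0.13], "rotation": [0, 0, 0]}, {"claw": 1, "linear": [-0.1, -0.36, -0.2], "rotation": [0, 0, 0]}, {"claw": 1, "linear": [-0.08, -0.32, -0.26], "rotation": [0, 0, 0]}, {"claw": 1, "linear": [-0.07, -0.27, -0.31], "rotation": [0, 0, 0]}, {"claw": 1, "linear": [-0.06, -0.21, -0.36], "rotation": [0, 0, 0]}, {"claw": 1, "linear": [-0.04, -0.15, -0.39], "rotation": [0, 0, 0]}, {"claw": 1, "linear": [-0.02, -0.08, -0.41], "rotation": [0, 0, 0]}, {"claw": 1, "linear": [0.0, -0.01, -0.42], "rotation": [0, 0, 0]}, {"claw": 1, "linear": [0.02, 0.06, -0.41], "rotation": [0, 0, 0]}]'

```text
time: 8.35
position: [0.6135, -0.1438, 0.2575]
tool_rot: [-1.317, 1.011, 1.056]
ft_force: [-2.2, 2.2, 2.0]
grip_width: 0.288
```

```bash
python3 rows.py -6 10
```

```text
t 8.35 grasp pt in wheel frame mm [60.  -3.9 45.9] phi -3.7 r 60.1
rot err tool units [ 0.0055  0.0097 -0.0156] F wheel [-0.8  2.2  2.8] grip 0.288 q [ 0.    0.07  0.24  1.66 -0.1   1.19  1.86]
rot [ 0.006  0.01  -0.016]
[0.04, 0.02, -0.25] [0.01, 0.06, -0.24] [0.02, 0.08, -0.24] [0.03, 0.1, -0.23] [0.03, 0.12, -0.22] [0.04, 0.15, -0.2] [0.05, 0.17, -0.18] [0.05, 0.18, -0.16] [0.06, 0.2, -0.14] [0.06, 0.21, -0.12]
```

Request:
play_rows --targets '[{"claw": 1, "linear": [0.01, 0.02, -0.25], "rotation": [0.006, 0.01, -0.016]}, {"claw": 1, "linear": [0.01, 0.06, -0.24], "rotation": [0, 0, 0]}, {"claw": 1, "linear": [0.02, 0.08, -0.24], "rotation": [0, 0, 0]}, {"claw": 1, "linear": [0.03, 0.1, -0.23], "rotation": [0, 0, 0]}, {"claw": 1, "linear": [0.03, 0.12, -0.22], "rotation": [0, 0, 0]}, {"claw": 1, "linear": [0.04, 0.15, -0.2], "rotation": [0, 0, 0]}, {"claw": 1, "linear": [0.05, 0.17, -0.18], "rotation": [0, 0, 0]}, {"claw": 1, "linear": [0.05, 0.18, -0.16], "rotation": [0, 0, 0]}, {"claw": 1, "linear": [0.06, 0.2, -0.14], "rotation": [0, 0, 0]}]'

```text
time: 9.1
position: [0.5903, -0.1912, 0.244]
tool_rot: [-1.327, 0.999, 1.026]
ft_force: [-2.5, 4.3, 3.3]
grip_width: 0.289
```

```bash
python3 rows.py -6 10
```

```text
t 9.1 grasp pt in wheel frame mm [ 32.1 -50.9  46.2] phi -57.7 r 60.2
rot err tool units [0.001  0.0046 0.0021] F wheel [-0.5  4.3  4.1] grip 0.289 q [ 0.06  0.04  0.28  1.72 -0.12  1.14  1.96]
rot [0.001 0.005 0.002]
[0.1, 0.2, -0.12] [0.06, 0.22, -0.1] [0.06, 0.23, -0.07] [0.06, 0.24, -0.05] [0.06, 0.24, -0.02] [0.06, 0.24, 0.0] [0.06, 0.24, 0.03] [0.06, 0.24, 0.06] [0.06, 0.23, 0.08] [0.06, 0.22, 0.11]
```

Turned 487° so far, still moving freely.

Request:
play_rows --targets '[{"claw": 1, "linear": [0.06, 0.21, -0.13], "rotation": [0.001, 0.005, 0.002]}, {"claw": 1, "linear": [0.06, 0.22, -0.1], "rotation": [0, 0, 0]}, {"claw": 1, "linear": [0.06, 0.23, -0.07], "rotation": [0, 0, 0]}, {"claw": 1, "linear": [0.06, 0.24, -0.05], "rotation": [0, 0, 0]}, {"claw": 1, "linear": [0.06, 0.24, -0.02], "rotation": [0, 0, 0]}, {"claw": 1, "linear": [0.06, 0.24, 0.0], "rotation": [0, 0, 0]}, {"claw": 1, "linear": [0.06, 0.24, 0.03], "rotation": [0, 0, 0]}, {"claw": 1, "linear": [0.06, 0.24, 0.06], "rotation": [0, 0, 0]}, {"claw": 1, "linear": [0.06, 0.23, 0.08], "rotation": [0, 0, 0]}, {"claw": 1, "linear": [0.06, 0.22, 0.11], "rotation": [0, 0, 0]}]'

```text
time: 9.93
position: [0.5385, -0.1941, 0.2141]
tool_rot: [-1.335, 0.997, 1.014]
ft_force: [3.3, 3.2, 1.9]
grip_width: 0.287
```

```bash
python3 rows.py -6 10
```

```text
t 9.93 grasp pt in wheel frame mm [-27.9 -52.9  46.2] phi -117.8 r 59.9
rot err tool units [ 0.0005 -0.0003  0.0084] F wheel [ 3.8  3.2 -0. ] grip 0.287 q [ 0.07 -0.06  0.29  1.88 -0.09  1.07  1.98]
rot [ 0.    -0.     0.008]
[0.1, 0.2, 0.12] [0.05, 0.19, 0.15] [0.05, 0.18, 0.17] [0.04, 0.16, 0.19] [0.04, 0.14, 0.21] [0.03, 0.12, 0.22] [0.02, 0.1, 0.23] [0.02, 0.07, 0.24] [0.01, 0.05, 0.25] [0.01, 0.02, 0.25]
```

Request:
play_rows --targets '[{"claw": 1, "linear": [0.06, 0.2, 0.13], "rotation": [0, 0, 0.008]}, {"claw": 1, "linear": [0.05, 0.19, 0.15], "rotation": [0, 0, 0]}, {"claw": 1, "linear": [0.05, 0.18, 0.17], "rotation": [0, 0, 0]}, {"claw": 1, "linear": [0.04, 0.16, 0.19], "rotation": [0, 0, 0]}, {"claw": 1, "linear": [0.04, 0.14, 0.21], "rotation": [0, 0, 0]}, {"claw": 1, "linear": [0.03, 0.12, 0.22], "rotation": [0, 0, 0]}, {"claw": 1, "linear": [0.02, 0.1, 0.23], "rotation": [0, 0, 0]}, {"claw": 1, "linear": [0.02, 0.07, 0.24], "rotation": [0, 0, 0]}, {"claw": 1, "linear": [0.01, 0.05, 0.25], "rotation": [0, 0, 0]}, {"claw": 1, "linear": [0.01, 0.02, 0.25], "rotation": [0, 0, 0]}]'

```text
time: 10.77
position: [0.511, -0.1489, 0.1981]
tool_rot: [-1.343, 1.011, 1.002]
ft_force: [3.9, -2.4, 1.5]
grip_width: 0.287
```

```bash
python3 rows.py -6 10
```

```text
t 10.77 grasp pt in wheel frame mm [-59.3  -7.2  45.9] phi -173.1 r 59.7
rot err tool units [-0.0016 -0.0104  0.0084] F wheel [ 4.1 -2.4 -0.6] grip 0.287 q [ 0.04 -0.15  0.22  1.99 -0.03  1.03  1.85]
rot [-0.002 -0.01   0.008]
[0.04, 0.02, 0.25] [-0.01, -0.01, 0.25] [-0.01, -0.03, 0.25] [-0.02, -0.06, 0.24] [-0.03, -0.08, 0.24] [-0.03, -0.11, 0.23] [-0.04, -0.13, 0.21] [-0.04, -0.15, 0.2] [-0.05, -0.17, 0.18] [-0.05, -0.19, 0.16]
```

Turned 602°.

Request:
play_rows --targets '[{"claw": 1, "linear": [0.0, 0.02, 0.25], "rotation": [-0.002, -0.01, 0.008]}, {"claw": 1, "linear": [-0.01, -0.01, 0.25], "rotation": [0, 0, 0]}, {"claw": 1, "linear": [-0.01, -0.03, 0.25], "rotation": [0, 0, 0]}, {"claw": 1, "linear": [-0.02, -0.06, 0.24], "rotation": [0, 0, 0]}, {"claw": 1, "linear": [-0.03, -0.08, 0.24], "rotation": [0, 0, 0]}, {"claw": 1, "linear": [-0.03, -0.11, 0.23], "rotation": [0, 0, 0]}, {"claw": 1, "linear": [-0.04, -0.13, 0.21], "rotation": [0, 0, 0]}, {"claw": 1, "linear": [-0.04, -0.15, 0.2], "rotation": [0, 0, 0]}, {"claw": 1, "linear": [-0.05, -0.17, 0.18], "rotation": [0, 0, 0]}, {"claw": 1, "linear": [-0.05, -0.19, 0.16], "rotation": [0, 0, 0]}]'

```text
time: 11.6
position: [0.5243, -0.0995, 0.2058]
tool_rot: [-1.326, 1.03, 1.025]
ft_force: [-2.8, -1.8, 1.9]
grip_width: 0.286
```

```bash
python3 rows.py -6 10
```

```text
t 11.6 grasp pt in wheel frame mm [-42.9  41.9  45.5] phi 135.6 r 60.0
rot err tool units [-0.0033 -0.0074 -0.0101] F wheel [-1.4 -1.8  3. ] grip 0.286 q [-0.   -0.13  0.15  1.95 -0.01  1.08  1.73]
rot [-0.003 -0.007 -0.01 ]
[-0.03, -0.18, 0.17] [-0.06, -0.19, 0.15] [-0.06, -0.21, 0.13] [-0.06, -0.22, 0.11] [-0.07, -0.23, 0.08] [-0.07, -0.24, 0.06] [-0.07, -0.24, 0.03] [-0.07, -0.24, 0.0] [-0.07, -0.24, -0.02] [-0.07, -0.24, -0.05]
```

Request:
play_rows --targets '[{"claw": 1, "linear": [-0.06, -0.18, 0.16], "rotation": [-0.003, -0.007, -0.01]}, {"claw": 1, "linear": [-0.06, -0.19, 0.15], "rotation": [0, 0, 0]}, {"claw": 1, "linear": [-0.06, -0.21, 0.13], "rotation": [0, 0, 0]}, {"claw": 1, "linear": [-0.06, -0.22, 0.11], "rotation": [0, 0, 0]}, {"claw": 1, "linear": [-0.07, -0.23, 0.08], "rotation": [0, 0, 0]}, {"claw": 1, "linear": [-0.07, -0.24, 0.06], "rotation": [0, 0, 0]}, {"claw": 1, "linear": [-0.07, -0.24, 0.03], "rotation": [0, 0, 0]}, {"claw": 1, "linear": [-0.07, -0.24, 0.0], "rotation": [0, 0, 0]}, {"claw": 1, "linear": [-0.07, -0.24, -0.02], "rotation": [0, 0, 0]}, {"claw": 1, "linear": [-0.07, -0.24, -0.05], "rotation": [0, 0, 0]}]'

```text
time: 12.43
position: [0.5465, -0.0829, 0.219]
tool_rot: [-1.295, 1.066, 1.08]
ft_force: [-14.9, 0.3, 0.7]
grip_width: 0.289
```

```bash
python3 rows.py -6 10
```

```text
t 12.43 grasp pt in wheel frame mm [-15.7  58.   45.4] phi 105.2 r 60.1
rot err tool units [-0.0024  0.0008 -0.0494] F wheel [-12.5   0.4   8. ] grip 0.289 q [-0.02 -0.05  0.14  1.84 -0.02  1.17  1.7 ]
rot [-0.002  0.001 -0.049]
[-0.07, -0.24, 0.05] [-0.08, -0.24, 0.03] [-0.08, -0.24, 0.0] [-0.08, -0.24, -0.02] [-0.08, -0.23, -0.05] [-0.08, -0.23, -0.08] [-0.08, -0.22, -0.1] [-0.07, -0.21, -0.12] [-0.07, -0.19, -0.15] [-0.06, -0.18, -0.17]
```

The force jumped to 15 N and the motion stalled at about 105° (684° in total, 1.9 turns). I'll push once more to confirm it's the stop.

Request:
play_rows --targets '[{"claw": 1, "linear": [-0.08, -0.25, 0.03], "rotation": [-0.002, 0, -0.05]}, {"claw": 1, "linear": [-0.08, -0.3, 0.03], "rotation": [0, 0, -0.02]}, {"claw": 1, "linear": [-0.08, -0.3, 0.03], "rotation": [0, 0, -0.02]}]'

```text
time: 12.68
position: [0.5503, -0.0827, 0.2199]
tool_rot: [-1.335, 0.99, 1.005]
ft_force: [-14.8, -5.0, 0.1]
grip_width: 0.288
```

```bash
python3 rows.py 8 10
```

```text
t 12.68 grasp pt in wheel frame mm [-13.8  58.2  44.8] phi 103.3 r 59.8
rot err tool units [-0.0018  0.0005  0.0147] F wheel [-12.8  -4.9   7.5] grip 0.288 q [-0.02 -0.12  0.14  1.92 -0.03  1.06  1.71]
rot [-0.002  0.     0.015]
[0.07, 0.31, -0.09] [0.07, 0.29, -0.14] [0.07, 0.27, -0.18] [0.06, 0.24, -0.22] [0.05, 0.21, -0.25] [0.04, 0.17, -0.28] [0.03, 0.13, -0.3] [0.02, 0.09, -0.32] [0.01, 0.05, -0.33] [0.0, 0.0, -0.33]
```

The stop is confirmed at about 104°: a further push moved it by under 2° at 15 N. Now I'll back off 90°, to about 194°.

Request:
play_rows --targets '[{"claw": 1, "linear": [0.07, 0.31, -0.06], "rotation": [-0.002, 0, 0.015]}, {"claw": 1, "linear": [0.07, 0.29, -0.14], "rotation": [0, 0, 0]}, {"claw": 1, "linear": [0.07, 0.27, -0.18], "rotation": [0, 0, 0]}, {"claw": 1, "linear": [0.06, 0.24, -0.22], "rotation": [0, 0, 0]}, {"claw": 1, "linear": [0.05, 0.21, -0.25], "rotation": [0, 0, 0]}, {"claw": 1, "linear": [0.04, 0.17, -0.28], "rotation": [0, 0, 0]}, {"claw": 1, "linear": [0.03, 0.13, -0.3], "rotation": [0, 0, 0]}, {"claw": 1, "linear": [0.02, 0.09, -0.32], "rotation": [0, 0, 0]}, {"claw": 1, "linear": [0.01, 0.05, -0.33], "rotation": [0, 0, 0]}, {"claw": 1, "linear": [0.0, 0.0, -0.33], "rotation": [0, 0, 0]}]'

```text
time: 13.52
position: [0.5117, -0.1367, 0.1979]
tool_rot: [-1.327, 0.991, 1.034]
ft_force: [-5.0, 2.1, 1.6]
grip_width: 0.285
```

```bash
python3 rows.py 6 5
```

```text
t 13.52 grasp pt in wheel frame mm [-58.5   4.4  45.3] phi 175.7 r 58.6
rot err tool units [0.0047 0.0094 0.0018] F wheel [-3.5  2.1  3.9] grip 0.285 q [ 0.03 -0.14  0.22  1.98 -0.06  1.05  1.87]
rot [0.005 0.009 0.002]
[0.02, 0.06, -0.25] [-0.01, -0.02, -0.25] [-0.02, -0.04, -0.25] [-0.02, -0.07, -0.24] [-0.03, -0.09, -0.23]
```

Request:
play_rows --targets '[{"claw": 1, "linear": [0, 0, -0.25], "rotation": [0.005, 0.009, 0.002]}, {"claw": 1, "linear": [-0.01, -0.02, -0.25], "rotation": [0, 0, 0]}, {"claw": 1, "linear": [-0.02, -0.04, -0.25], "rotation": [0, 0, 0]}, {"claw": 1, "linear": [0, 0, 0], "rotation": [0, 0, 0]}, {"claw": 1, "linear": [0, 0, 0], "rotation": [0, 0, 0]}]'

```text
time: 13.93
position: [0.5146, -0.1612, 0.1997]
tool_rot: [-1.327, 1.01, 1.017]
ft_force: [-0.7, 2.4, 1.5]
grip_width: 0.287
```

```bash
python3 rows.py 6 2
```

```text
t 13.93 grasp pt in wheel frame mm [-55.3 -19.8  45.5] phi -160.3 r 58.7
rot err tool units [-0.0035 -0.0019  0.0013] F wheel [0.1 2.4 1.7] grip 0.287 q [ 0.05 -0.13  0.24  1.96 -0.05  1.05  1.89]
rot [-0.003 -0.002  0.001]
[0.01, -0.05, -0.25] [-0.03, -0.12, -0.22]
```

It's backed off about 95°, so I'll trim by about 4°.

Request:
play_rows --targets '[{"claw": 1, "linear": [0.0, 0.04, 0.16], "rotation": [0, 0, 0]}, {"claw": 1, "linear": [0, 0, 0], "rotation": [0, 0, 0]}, {"claw": 1, "linear": [0, 0, 0], "rotation": [0, 0, 0]}]'

```text
time: 14.18
position: [0.5138, -0.1587, 0.1993]
tool_rot: [-1.329, 1.012, 1.014]
ft_force: [0.8, -0.1, 0.0]
grip_width: 0.286
```

```bash
python3 rows.py 6 1
```

```text
t 14.18 grasp pt in wheel frame mm [-56.1 -17.2  45.5] phi -162.9 r 58.7
rot err tool units [-0.0037 -0.0037  0.0016] F wheel [ 0.7 -0.1 -0.3] grip 0.286 q [ 0.05 -0.13  0.24  1.97 -0.05  1.05  1.88]
rot [-0.004 -0.004  0.002]
[0.01, -0.04, -0.25]
```

Request:
play_rows --targets '[{"claw": 1, "linear": [0.0, 0.03, 0.12], "rotation": [0, 0, 0]}, {"claw": 1, "linear": [0, 0, 0], "rotation": [0, 0, 0]}, {"claw": 1, "linear": [0, 0, 0], "rotation": [0, 0, 0]}]'

```text
time: 14.43
position: [0.5132, -0.156, 0.1989]
tool_rot: [-1.331, 1.013, 1.013]
ft_force: [0.5, -1.7, -1.0]
grip_width: 0.287
```

```bash
python3 rows.py 6 1
```

```text
t 14.43 grasp pt in wheel frame mm [-56.9 -14.5  45.5] phi -165.7 r 58.7
rot err tool units [-0.0033 -0.0047  0.002 ] F wheel [-0.1 -1.7 -1.1] grip 0.287 q [ 0.05 -0.14  0.23  1.97 -0.04  1.05  1.87]
rot [-0.003 -0.005  0.002]
[0.01, -0.03, -0.25]
```

The handle is at about 194°, a back-off of 89–90°. Now I'll release and withdraw.

Request:
play_rows --targets '[{"claw": 0.5, "linear": [0, 0, 0], "rotation": [0, 0, 0]}, {"claw": 0.5, "linear": [0, 0, 0], "rotation": [0, 0, 0]}, {"claw": 0.5, "linear": [0, 0, 0], "rotation": [0, 0, 0]}, {"claw": 0.5, "linear": [-0.4, 0, 0], "rotation": [0, 0, 0]}, {"claw": 0.5, "linear": [-0.5, 0, 0], "rotation": [0, 0, 0]}, {"claw": 0.5, "linear": [-0.8, 0, 0], "rotation": [0, 0, 0]}, {"claw": 0.5, "linear": [-0.8, 0, 0], "rotation": [0, 0, 0]}, {"claw": 0.5, "linear": [-0.8, 0, 0], "rotation": [0, 0, 0]}, {"claw": 0.5, "linear": [-0.8, 0, 0], "rotation": [0, 0, 0]}, {"claw": 0.5, "linear": [0, 0, 0], "rotation": [0, 0, 0]}]'

```text
time: 15.27
position: [0.4838, -0.1553, 0.3069]
tool_rot: [-1.331, 1.012, 1.012]
ft_force: [0.3, -0.4, 0.4]
grip_width: 0.499
```

```bash
python3 - <<'E'
from st import *
s,r,F,D,l=status()
cv2.imwrite('pics/wrist3.png',get_image('wrist'))
sd=get_image('side')
for a,col in ((194.5,(0,255,0)),):
    for x in proj('side',wheel(P['c'],P['yaw'],handle(np.radians(a),[.012,.07]))): cv2.circle(sd,tuple(x.round().astype(int)),1,col,-1)
a=cv2.resize(sd[100:250,220:370],(600,600),interpolation=cv2.INTER_CUBIC)
w=cv2.imread('pics/wrist3.png')
cv2.imwrite('pics/fin.png',np.hstack([cv2.resize(a,(420,420)),w[:,100:480]]))
E
```

```text
t 15.27 grasp pt in wheel frame mm [-28.3 -13.4 153.7] phi -154.7 r 31.3
rot err tool units [-0.0034 -0.0047  0.0027] F wheel [ 0.5 -0.4  0.2] grip 0.499 q [ 0.06 -0.24  0.22  1.84 -0.02  1.28  1.85]
```

View pics/fin.png

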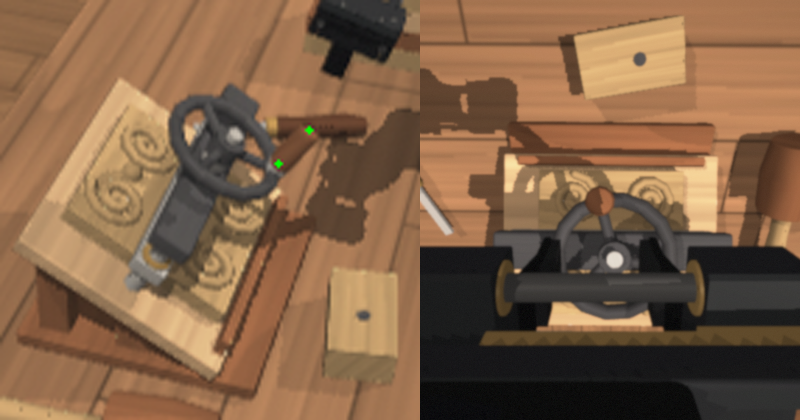

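The final picture shows the handle within about 1 px of the model's 194.5°, at crop points (280,163) and (308,130). The gripper is clear and the block is undisturbed. Handing in.

```bash
python3 -c "
from bench import *
print(close_job())"
```

```text
the job is handed in; nothing more can be done
None
```

I cranked the wheel clockwise about 684° (1.9 turns) until it stopped, backed it off a quarter turn, let go and withdrew. The job was handed in at about 15 s of the 64 s allowed.

- **Stop:** the wheel stalled at a handle angle of about 104–105° with about 15 N of resistance, against 2–6 N while turning freely. A second push moved it less than 2°.
- **Back-off:** I first went back about 95°, then trimmed it to about 89–90°. The handle slipped 1–2 mm in the pads, so the back-off is good to roughly ±2°.
- **Last checks:** the final side view puts the handle within about 1 px of the 194.5° I intended. The gripper is open and well clear of the wheel, and the wrist force is near zero.
- **Bystanders:** I never touched the block, mallet or gouge. The block looks undisturbed in the final picture. The mallet and gouge are only partly in view there, and I didn't measure their positions.
- **Problem on the way:** tilting the tool the full 30° brought joint 2 to its limit of -0.3 rad, so I cranked with a 15° tilt instead.

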